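Unlock the sheet clamp and hold it open

TASK

The painter wants to change the sheet on the drawing board. Throw the clamp's lock lever by its black knob out of the locked notch and into the marked notch (the middle one, with the raised rib beside it), then take the clamp arm by its upright post, swing it off the sheet against its spring all the way to its stop, and finish while still holding it there, without letting it snap back and without disturbing the things lying about.

Things in the scene. Friction and masses are not known exactly. Their poses are not given: they have to be found in the camera images.
- board: plywood drawing board lying on the desk, fixed, 320 x 460 x 18 mm thick; origin at the centre of its underside, x and y along its 320 and 460 mm sides, z up. It carries the clamp: a bracket with the clamp arm's pivot at (-20, 80) mm and the lock lever's pivot at (-100, 116) mm in board x, y. A sheet of paper lies under the arm
- swing_arm: the clamp arm: aluminium bar 18 mm wide, 175 mm long, its upper face 41 mm above the desk, with a rubber pad below and a short steel heel behind the pivot. Origin on the pivot axis at desk level; the bar runs along its own -y. A steel post 16 mm in diameter stands on it 150 mm from the pivot, its top 108 mm above the desk
- clamp_arm (a joint): angle of the clamp arm, rad: 0 = at rest on the sheet, bar pointing along the board's -y; grows counter-clockwise seen from above (the post goes towards the board's +x) up to the stop at 1.1. A spring always pulls it back to 0: about 3.5 N at the post at rest, 8 N at the stop. While the lock lever is in its locked notch the lever's nose blocks the heel and the arm moves only about 0.13 rad
- clamp_post (a point): point on the axis of the clamp arm's post, 20 mm below its top (88 mm above the desk); moves with the arm
- clamp_pivot (a point): point on the vertical axis of the clamp arm, fixed to the board
- lock_lever (a joint): angle of the lock lever, rad: 0 = locked notch (as at the start), 0.5 = marked notch, 1.0 = third notch, not wanted; grows counter-clockwise seen from above. A spring ball snaps into each notch when the lever is within about 0.08 rad of it and keeps it there; leaving a notch takes about 5 N at the knob, in between it moves with about 1 N and stays where it is left
- lever_knob (a point): point on the axis of the lock lever's upright black knob, 18 mm in diameter, 20 mm below its top (top 108 mm above the desk); 95 mm from the lever's pivot, moves with the lever. The lever's bar below reaches up to 46 mm above the desk
- lever_pivot (a point): point on the vertical axis of the lock lever, fixed to the board
- marked_notch (a point): the marked notch in the arc of steel teeth, 60 mm from the lever's pivot; with the lever in it the knob lies on the line from the pivot through this point. A dark raised rib, 18 x 6 mm, stands just outside it; the other two notches have none
- brush: bystander: paint brush lying on the board, 170 mm long, loose
- eraser: bystander: white eraser 45 x 22 x 13 mm on the board, loose
- pan_tin: bystander: small open tin 60 x 45 x 14 mm on the board, loose
- water_jar: bystander: white ceramic cup, 80 mm across, 90 mm high, on the desk, loose
- ink_bottle: bystander: amber ink bottle, 44 mm across, 70 mm high, on the desk, loose
- tape_roll: bystander: roll of tape, 100 mm across, 25 mm high, on the desk, loose
- palette: bystander: white paint palette 120 x 200 x 14 mm on the desk, loose

How it is judged:
By the outcome, as a careful person would: the job done as asked, in the order asked, and still so for the second after the job is handed in, while the arm keeps its last pose, push and grip.
It also fails if it takes over 54 s, if anything falls off the work surface, if the arm or the gripper's body presses on something with over 40 N, if the wrist force passes 120 N, or if a joint passes its speed limit or range.

ROBOT

A 6-joint arm with a two-finger parallel gripper is mounted at the origin on the work surface. World frame = base frame: x ahead of the robot, y to its left, z up, the work surface at z = 0. Lengths are in m, angles in rad, forces in N, time in s.
With the tool pointing down it reaches from about 0.35 to 0.775 m from the base axis. Payload 7.3 kg.
Tool frame: the origin (TCP) lies at the very end of the fingers, on their centre line; the grasp point (between the pads) lies 19 mm behind it (env.tcp_to_grasp is the distance from the TCP to the grasp point, in m); x points along the fingers, y is the direction in which the jaws open and shut, and the axes are right-handed (so a half turn about x gives the same grasp; the last joint's range is limited). The gripper opens to 92 mm and grips with 3 to 60 N. Pads are 19 mm wide; open, the fingers measure 130 mm over their backs; the gripper's body (75 mm by 190 mm) begins 47 mm behind the grasp point.
Start: joints at [1.163, 0.342, 1.524, -0, 1.275, -0.146], TCP at [0.136, 0.507, 0.227] pointing down, gripper open.
Joint ranges: [-2.53, 2.53], [-0.77, 2.02], [0.04, 2.7], [-1, 4.14], [0.28, 2.66], [-3.11, 3.11]. Speed limits (rad/s): [2.57, 2.57, 3.14, 3.14, 3.14, 3.14].

INTERFACE

Orientations are given as [roll, pitch, yaw] about the fixed x, y, z axes, in that order (R = Rz(yaw) Ry(pitch) Rx(roll)).
In Python, from cell import env gives the robot as it stands.
- The arm moves only by the tool arm_command, never from a script. Its argument "increments" is a list of rows, each an object of numbers: "dx", "dy", "dz": the shift along the tool's x, y, z in mm; "ax", "ay", "az": the turn, a rotation vector about the tool's x, y, z in degrees. A call has exactly 8 rows; each row shifts and turns the commanded pose from where the row before left it, along the tool's axes as they then stand; what a row does not reach is not made up. A row lasts 1/12 s, in which the tool goes at most 41.7 mm and 7.16 degrees, less where a joint would pass 70% of its speed; a pose out of reach is approached as far as the arm can. A call is refused whole if a number of a shift passes 41.7 or a number of a turn 7.16, either way. A call with a gripper value outside its range is refused whole. "jaw" is the finger opening in mm, from 0 to 91.8, set as the call begins (left out, the last holds). The fingers move at their own pace and stop on an object; "newtons" is the grip in N (left out, the last holds). Time passes only in rows, so rows that do not move let the fingers close, or fill a call up. It gives the time, the measured TCP pose, the force and the opening at its end, in the units of the state.
- env.sense(): the state, without advancing time (a new reading comes with each control period).
- env.read_camera(name): name is "side" or "top"; returns the picture (420x560x3 uint8, blue, green, red); there is no depth.
- env.camera_params(name): a dict with "intrinsics" (3x3 intrinsics, pixels), "position" and "attitude" of the camera in the world. Camera axes: x right, y down, z forward; pixel columns grow to the right and rows downward; lengths in m; the calibration is good to about 2 mm. A picture is of the moment at which its call begins. camera_params takes no time and is no camera call.
- env.sign_off(): hands the job in, once; it reports no verdict.
The state is a dict: "t": time; "joints": joint angles; "joint_velocities": joint speeds; "joint_torque": joint torques, N m; "ee_pos": TCP position; "ee_rot": TCP orientation; "contact_force": force on the tool from outside, world axes, zero at the start; "ft_torque": the same for the moment, N m; "opening": finger opening in m.
Only numpy, scipy, OpenCV 4.12 (cv2) and the standard library are available. Lean on these libraries where they do the work, as an engineer would, in place of code of your own. Each camera call takes 0.05 s, during which the arm holds its last target.

## Working session

There is one attempt and no reset: what is moved stays moved. The work goes in short steps, Python scripts to look and compute and a tool call to move; the robot and the scene stay as the last step left them, time stands still between calls to the robot, and variables do not carry over. Pictures are saved under pics/ and viewed, and the job is handed in when it is done.

Besides the shell and the picture viewer there is one more tool, called after "Emit:" as name(argument=value, ...), one argument or row to a line, values as JSON. arm_command: Moves the arm, as the interface text tells. Its arguments: {"type":"object","properties":{"increments":{"type":"array"},"jaw":{"type":"number"},"newtons":{"type":"number"}},"required":["increments"]}

```bash
ls; mkdir -p pics
python3 - <<'E'
from cell import env
import cv2
for n in("top","side"):
    cv2.imwrite(f"pics/{n}0.png",env.read_camera(n)); print(n,env.camera_params(n))
s=env.sense();print(s)
E
```

```text
pics
top {'intrinsics': array([[394.1752908 ,   0.        , 281.70575471],
       [  0.        , 394.1752908 , 214.95319871],
       [  0.        ,   0.        ,   1.        ]]), 'position': array([ 0.48894949, -0.00492015,  1.20586911]), 'attitude': array([-3.04816869, -0.03023299, -1.54247724])}
side {'intrinsics': array([[507.39702565,   0.        , 284.74306589],
       [  0.        , 507.39702565, 220.19745492],
       [  0.        ,   0.        ,   1.        ]]), 'position': array([-0.17283424, -0.89511118,  1.32315047]), 'attitude': array([-2.38888476,  0.00589741, -0.71791018])}
{'t': 0.1, 'joints': array([ 1.16297912e+00,  3.42668947e-01,  1.52489213e+00,  2.55594186e-06,
        1.27543291e+00, -1.45941601e-01]), 'joint_velocities': array([ 0.00021529, -0.00107086, -0.00234743, -0.00016512, -0.00028958,
       -0.00016587]), 'joint_torque': array([ 1.75172019e-03, -4.32007599e+01, -2.44694602e+01,  7.17301201e-02,
        5.26432763e-02, -6.97557903e-05]), 'ee_pos': array([0.1357225 , 0.50678068, 0.22611647]), 'ee_rot': array([-1.71848213,  1.56939499, -1.98035848]), 'contact_force': array([-0.3780321 ,  0.26758145, -0.1991709 ]), 'ft_torque': array([-0.03927981, -0.0531052 ,  0.06032353]), 'opening': 0.09180380485938207}
```

View pics/top0.png

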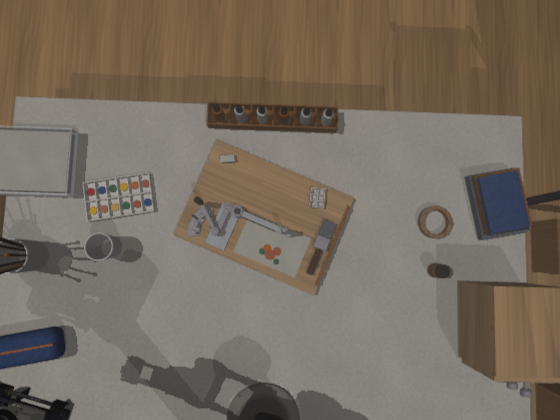

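View pics/side0.png

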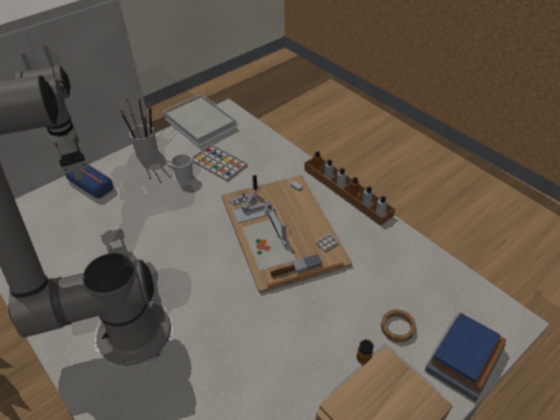

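Run:
```python
import cv2
a=cv2.imread("pics/top0.png")[130:300,165:365]
cv2.imwrite("pics/top0c.png",cv2.resize(a,None,fx=4,fy=3.5*4/3.5*0.875,interpolation=cv2.INTER_CUBIC))
a=cv2.imread("pics/side0.png")[165:295,205:365]
cv2.imwrite("pics/side0c.png",cv2.resize(a,None,fx=4.5,fy=4.5,interpolation=cv2.INTER_CUBIC))
```

```text
(no output)
```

View pics/top0c.png

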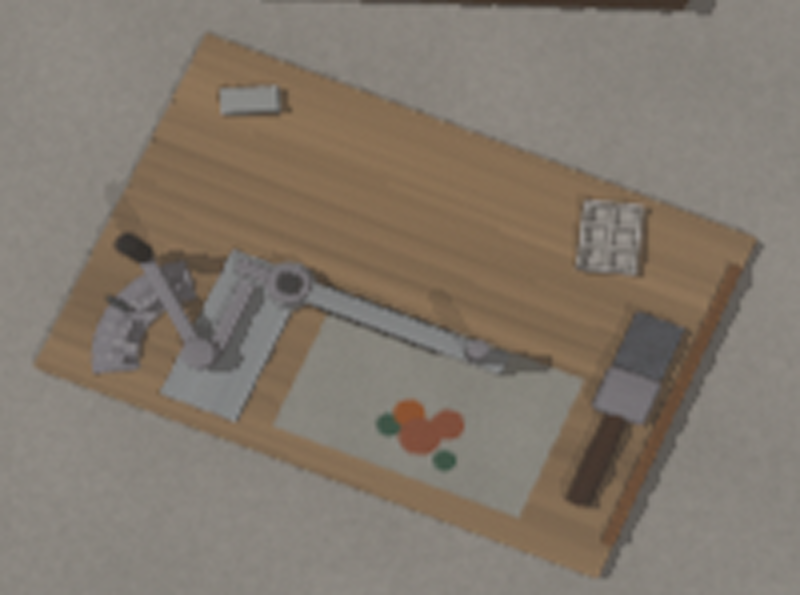

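View pics/side0c.png

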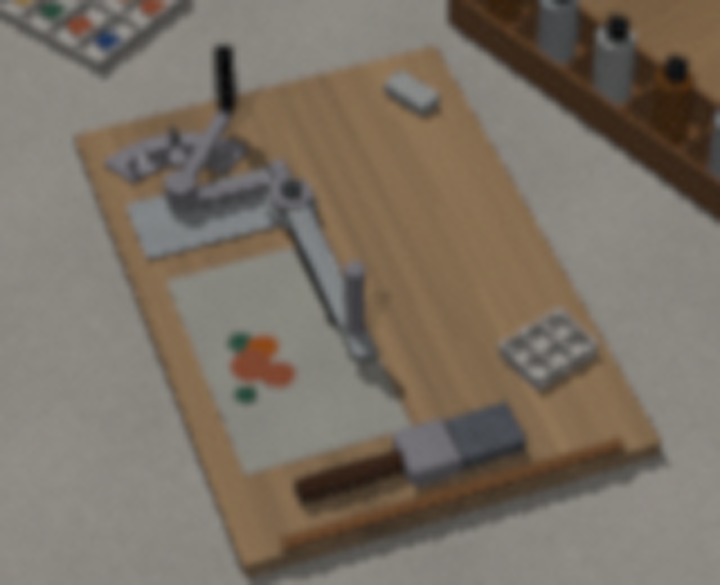

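```bash
cat > h.py <<'E'
import numpy as np, cv2
from scipy.spatial.transform import Rotation as Ro
from scipy.optimize import least_squares
P={'top':dict(K=np.array([[394.1752908,0,281.70575471],[0,394.1752908,214.95319871],[0,0,1]]),p=np.array([0.48894949,-0.00492015,1.20586911]),a=[-3.04816869,-0.03023299,-1.54247724]),
'side':dict(K=np.array([[507.39702565,0,284.74306589],[0,507.39702565,220.19745492],[0,0,1]]),p=np.array([-0.17283424,-0.89511118,1.32315047]),a=[-2.38888476,0.00589741,-0.71791018])}
def proj(n,X):
    c=P[n];R=Ro.from_euler('xyz',c['a']).as_matrix()
    q=c['K']@(R.T@(np.asarray(X,float)-c['p']));return q[:2]/q[2]
def at_z(n,uv,z):
    c=P[n];R=Ro.from_euler('xyz',c['a']).as_matrix()
    d=R@np.linalg.solve(c['K'],[uv[0],uv[1],1]);return c['p']+d*(z-c['p'][2])/d[2]
def tri(uv1,uv2):
    f=lambda X:np.r_[proj('top',X)-uv1,proj('side',X)-uv2]
    r=least_squares(f,[.5,0,.05]);return r.x,r.fun
def ct(X,Y):return np.array([165+X/4,130+Y/3.5])
def cs(X,Y):return np.array([205+X/4.5,165+Y/4.5])
E
python3 - <<'E'
from h import *
np.set_printoptions(precision=4,suppress=True)
tc=[(207,33),(762,240),(603,577),(35,365)]; loc=[(160,230),(160,-230),(-160,-230),(-160,230)]
sc=[(433,48),(662,445),(245,565),(78,137)]
for t,s in zip(tc,sc): print(at_z('top',ct(*t),.018),at_z('side',cs(*s),.018))
def B(p,l,z):c,s=np.cos(p[2]),np.sin(p[2]);return [p[0]+c*l[0]-s*l[1],p[1]+s*l[0]+c*l[1],z]
L=np.array(loc)/1e3
for use in('t','s','ts'):
  def f(p):
    r=[]
    for l,t,s in zip(L,tc,sc):
        if 't' in use:r+=list(proj('top',B(p,l,.018))-ct(*t))
        if 's' in use:r+=list(proj('side',B(p,l,.018))-cs(*s))
    return r
  r=least_squares(f,[.55,0.05,0]);print(use,r.x,np.round(r.fun,1))
p=r.x
lp=np.array([-.1,.116]);ap=np.array([-.02,.08])
print('lever pivot',B(p,lp,0),'arm pivot',B(p,ap,0),'post',B(p,ap+[0,-.15],.088))
post=ap+[0,-.15]
print('post pix at top',proj('top',B(p,post,.108)),proj('side',B(p,post,.108)))
# post top pix
k=tri(ct(125,240),cs(223,48));print('knob top',k)
print('post top',tri(ct(473,347),cs(355,268)))
d=k[0][:2]-np.array(B(p,lp,0))[:2];print('lever dist',np.hypot(*d),'ang',np.degrees(np.arctan2(d[1],d[0])),'board yaw',np.degrees(p[2]))
E
```

```text
[0.8277 0.1682 0.018 ] [0.8271 0.1653 0.018 ]
[ 0.6586 -0.2619  0.018 ] [ 0.6618 -0.2615  0.018 ]
[ 0.3654 -0.1459  0.018 ] [ 0.3685 -0.1436  0.018 ]
[0.5332 0.2834 0.018 ] [0.5351 0.2779 0.018 ]
t [ 0.5963  0.0109 -0.3739] [ 0.5 -0.5 -0.1 -0.9 -0.4  0.7 -0.1  0.6]
s [ 0.5988  0.0103 -0.3742] [ 0.8 -0.6  0.6 -0.2 -0.3  0.8 -1.  -0.6]
ts [ 0.5973  0.0106 -0.3738] [ 0.7 -0.8  0.4 -0.5  0.  -1.2  0.2  0.  -0.3  0.4 -0.7  1.   0.1  0.3
 -1.4 -0.4]
lever pivot [np.float64(0.5465802488282291), np.float64(0.15506945979481856), 0] arm pivot [np.float64(0.6079089480854852), np.float64(0.0923415501579351), 0] post [np.float64(0.5531324486502699), np.float64(-0.0472991856952673), 0.088]
post pix at top [285.6384 229.2227] [283.59   225.1636]
knob top (array([0.6321, 0.2041, 0.1076]), array([ 0.2223, -0.2795, -0.4586,  0.025 ]))
post top (array([ 0.5551, -0.042 ,  0.1047]), array([ 0.476 , -0.612 , -0.8986,  0.1023]))
lever dist 0.09858856198700236 ang 29.840623480492035 board yaw -21.418455242517556
```

```bash
cat >> h.py <<'E'
from cell import env
np.set_printoptions(precision=4,suppress=True)
LP=np.array([.5466,.1551]);AP=np.array([.6079,.0923])
def st():
    s=env.sense();R=Ro.from_euler('xyz',s['ee_rot']).as_matrix()
    y=R[:,1];print('t',round(s['t'],2),'pos',s['ee_pos'],'x',R[:,0],'yaw of jaw',round(np.degrees(np.arctan2(y[1],y[0])),2),'F',s['contact_force'],'open',s['opening'],'j',s['joints'])
    return s,R
def to(X,yaw):
    "remaining shift in tool frame mm, and turn about tool x (deg, pointing down), plus tilt fix rotvec"
    s,R=st();d=R.T@(np.array(X)-s['ee_pos'])*1e3
    yw=np.radians(yaw);yv=np.array([np.cos(yw),np.sin(yw),0])
    if yv@R[:,1]<0:yv=-yv
    x=np.array([0,0,-1.]);T=np.stack([x,yv,np.cross(x,yv)],1)
    print('shift mm',np.round(d,1),'turn deg',np.round(np.degrees(Ro.from_matrix(R.T@T).as_rotvec()),2))
E
python3 - <<'E'
from h import *
for a in (0,.5,1):
    th=np.radians(29.84)+a
    for r in(60,75):print(a,r,[((proj('top',[*(LP+r/1e3*np.array([np.cos(th),np.sin(th)])),.035])-[165,130])*[4,3.5])])
th=np.radians(29.84)
K=LP+.095*np.array([np.cos(th),np.sin(th)]);print(K)
for yaw in (120,30,):to([*K,.16],yaw)
E
```

```text
0 60 [array([167.7404, 290.4112])]
0 75 [array([158.4586, 274.8943])]
0.5 60 [array([137.5727, 313.9335])]
0.5 75 [array([120.7363, 304.2454])]
1 60 [array([123.7993, 347.0805])]
1 75 [array([103.4619, 345.661 ])]
[0.629  0.2024]
t 0.1 pos [0.1357 0.5068 0.2261] x [-0.0006 -0.0013 -1.    ] yaw of jaw 75.0 F [-0.378   0.2676 -0.1992] open 0.09180380485938207 j [ 1.163   0.3427  1.5249  0.      1.2754 -0.1459]
shift mm [  66.2 -166.2  555.3] turn deg [-45.    -0.04   0.07]
t 0.1 pos [0.1357 0.5068 0.2261] x [-0.0006 -0.0013 -1.    ] yaw of jaw 75.0 F [-0.378   0.2676 -0.1992] open 0.09180380485938207 j [ 1.163   0.3427  1.5249  0.      1.2754 -0.1459]
shift mm [  66.2 -166.2  555.3] turn deg [45.    0.02  0.08]
```

Emit:
arm_command(
  increments=[
    {"dy":-10.4,"dz":34.7},
    {"dy":-10.4,"dz":34.7},
    {"dy":-10.4,"dz":34.7},
    {"dy":-10.4,"dz":34.7},
    {"dy":-10.4,"dz":34.7},
    {"dy":-10.4,"dz":34.7},
    {"dy":-10.4,"dz":34.7},
    {"dy":-10.4,"dz":34.7},
  ],
  jaw=50,
  newtons=25,
)

```text
schema error: expected keys dx, dy, dz, ax, ay, az
```

Emit:
arm_command(
  increments=[
    {"dy":-10.4,"dz":34.7},
    {"dy":-10.4,"dz":34.7},
    {"dy":-10.4,"dz":34.7},
    {"dy":-10.4,"dz":34.7},
    {"dy":-10.4,"dz":34.7},
    {"dy":-10.4,"dz":34.7},
    {"dy":-10.4,"dz":34.7},
    {"dy":-10.4,"dz":34.7},
  ],
)

```text
schema error: expected keys dx, dy, dz, ax, ay, az
```

Emit:
arm_command(
  increments=[
    {"ax":7},
    {"ax":7},
    {"ax":7},
    {"ax":7},
    {"ax":7},
    {"ax":7},
    {"ax":7},
    {"ax":7},
  ],
)

```text
schema error: expected keys dx, dy, dz, ax, ay, az
```

Emit:
arm_command(
  increments=[
    {"ax":7},
    {"ax":7},
    {"ax":7},
    {"ax":7},
    {"ax":7},
    {"ax":7},
    {"ax":7},
    {"ax":7},
  ],
)

```text
schema error: expected keys dx, dy, dz, ax, ay, az
```

```bash
python3 -c "
from h import *
to([.629,.2024,.072],-60)"
```

```text
t 0.1 pos [0.1357 0.5068 0.2261] x [-0.0006 -0.0013 -1.    ] yaw of jaw 75.0 F [-0.378   0.2676 -0.1992] open 0.09180380485938207 j [ 1.163   0.3427  1.5249  0.      1.2754 -0.1459]
shift mm [ 154.2 -166.1  555.3] turn deg [-45.    -0.04   0.07]
```

All six keys are needed in each row.

Emit:
arm_command(
  increments=[
    {"dx":0,"dy":-10.4,"dz":34.7,"ax":0,"ay":0,"az":0},
    {"dx":0,"dy":-10.4,"dz":34.7,"ax":0,"ay":0,"az":0},
    {"dx":0,"dy":-10.4,"dz":34.7,"ax":0,"ay":0,"az":0},
    {"dx":0,"dy":-10.4,"dz":34.7,"ax":0,"ay":0,"az":0},
    {"dx":0,"dy":-10.4,"dz":34.7,"ax":0,"ay":0,"az":0},
    {"dx":0,"dy":-10.4,"dz":34.7,"ax":0,"ay":0,"az":0},
    {"dx":0,"dy":-10.4,"dz":34.7,"ax":0,"ay":0,"az":0},
    {"dx":0,"dy":-10.4,"dz":34.7,"ax":0,"ay":0,"az":0},
  ],
  jaw=50,
  newtons=25,
)

```text
t: 0.77
ee_pos: [0.3836, 0.3536, 0.2265]
ee_rot: [-2.499, 1.57, -2.76]
contact_force: [0.2, 0.8, -0.6]
opening: 0.0506
```

Emit:
arm_command(
  increments=[
    {"dx":0,"dy":-10.4,"dz":34.7,"ax":0,"ay":0,"az":0},
    {"dx":0,"dy":-10.4,"dz":34.7,"ax":0,"ay":0,"az":0},
    {"dx":0,"dy":-10.4,"dz":34.7,"ax":0,"ay":0,"az":0},
    {"dx":0,"dy":-10.4,"dz":34.7,"ax":0,"ay":0,"az":0},
    {"dx":0,"dy":-10.4,"dz":34.7,"ax":0,"ay":0,"az":0},
    {"dx":0,"dy":-10.4,"dz":34.7,"ax":0,"ay":0,"az":0},
    {"dx":0,"dy":-10.4,"dz":34.7,"ax":0,"ay":0,"az":0},
    {"dx":0,"dy":-10.4,"dz":34.7,"ax":0,"ay":0,"az":0},
  ],
)

```text
t: 1.43
ee_pos: [0.6302, 0.2014, 0.2262]
ee_rot: [-2.832, 1.57, -3.094]
contact_force: [0.8, 1.3, 0.5]
opening: 0.0497
```

Emit:
arm_command(
  increments=[
    {"dx":0,"dy":0,"dz":0,"ax":7,"ay":0,"az":0},
    {"dx":0,"dy":0,"dz":0,"ax":7,"ay":0,"az":0},
    {"dx":0,"dy":0,"dz":0,"ax":7,"ay":0,"az":0},
    {"dx":0,"dy":0,"dz":0,"ax":7,"ay":0,"az":0},
    {"dx":0,"dy":0,"dz":0,"ax":7,"ay":0,"az":0},
    {"dx":0,"dy":0,"dz":0,"ax":7,"ay":0,"az":0},
    {"dx":0,"dy":0,"dz":0,"ax":7,"ay":0,"az":0},
    {"dx":0,"dy":0,"dz":0,"ax":7,"ay":0,"az":0},
  ],
)

```text
t: 2.1
ee_pos: [0.6288, 0.2027, 0.226]
ee_rot: [-1.768, 1.57, -3.013]
contact_force: [-0.5, 0.4, 0.8]
opening: 0.0501
```

Emit:
arm_command(
  increments=[
    {"dx":0,"dy":0,"dz":0,"ax":7,"ay":0,"az":0},
    {"dx":0,"dy":0,"dz":0,"ax":7,"ay":0,"az":0},
    {"dx":0,"dy":0,"dz":0,"ax":7,"ay":0,"az":0},
    {"dx":0,"dy":0,"dz":0,"ax":7,"ay":0,"az":0},
    {"dx":0,"dy":0,"dz":0,"ax":7,"ay":0,"az":0},
    {"dx":0,"dy":0,"dz":0,"ax":7,"ay":0,"az":0},
    {"dx":0,"dy":0,"dz":0,"ax":7,"ay":0,"az":0},
    {"dx":0,"dy":0,"dz":0,"ax":7,"ay":0,"az":0},
  ],
)

```text
t: 2.77
ee_pos: [0.6288, 0.2027, 0.2261]
ee_rot: [-0.793, 1.57, -3.016]
contact_force: [-0.4, -0.0, 0.0]
opening: 0.0503
```

```bash
python3 -c "
from h import *
to([.629,.2024,.072],-60)"
```

```text
t 2.77 pos [0.6288 0.2027 0.2261] x [-0.0013 -0.0002 -1.    ] yaw of jaw -37.34 F [-0.376  -0.0005  0.0417] open 0.05028371714210141 j [0.1959 0.6016 1.1013 0.0001 1.4399 0.8476]
shift mm [154.1   0.4  -0. ] turn deg [22.66  0.06  0.04]
```

Emit:
arm_command(
  increments=[
    {"dx":10,"dy":0,"dz":0,"ax":5.7,"ay":0,"az":0},
    {"dx":10,"dy":0,"dz":0,"ax":5.7,"ay":0,"az":0},
    {"dx":10,"dy":0,"dz":0,"ax":5.7,"ay":0,"az":0},
    {"dx":10,"dy":0,"dz":0,"ax":5.7,"ay":0,"az":0},
    {"dx":10,"dy":0,"dz":0,"ax":0,"ay":0,"az":0},
    {"dx":10,"dy":0,"dz":0,"ax":0,"ay":0,"az":0},
    {"dx":10,"dy":0,"dz":0,"ax":0,"ay":0,"az":0},
    {"dx":0,"dy":0,"dz":0,"ax":0,"ay":0,"az":0},
  ],
)

```text
t: 3.43
ee_pos: [0.6279, 0.2025, 0.1539]
ee_rot: [-0.353, 1.566, -2.966]
contact_force: [-0.5, 1.0, 0.5]
opening: 0.0502
```

Run:
```python
from h import *
to([.629,.2024,.072],-60)
for n in("top","side"):
    a=env.read_camera(n)
    x,y=(160,100) if n=='top' else (190,80)
    cv2.imwrite(f"pics/{n}1.png",cv2.resize(a[y:y+150,x:x+180],None,fx=4,fy=4,interpolation=2))
```

```text
t 3.43 pos [0.6279 0.2025 0.1539] x [-0.0044 -0.0008 -1.    ] yaw of jaw -59.69 F [-0.5455  1.0281  0.499 ] open 0.05022899646530685 j [0.1958 0.6504 1.2124 0.0001 1.2833 1.2375]
shift mm [81.8  0.8 -1.3] turn deg [0.31 0.24 0.09]
```

View pics/side1.png

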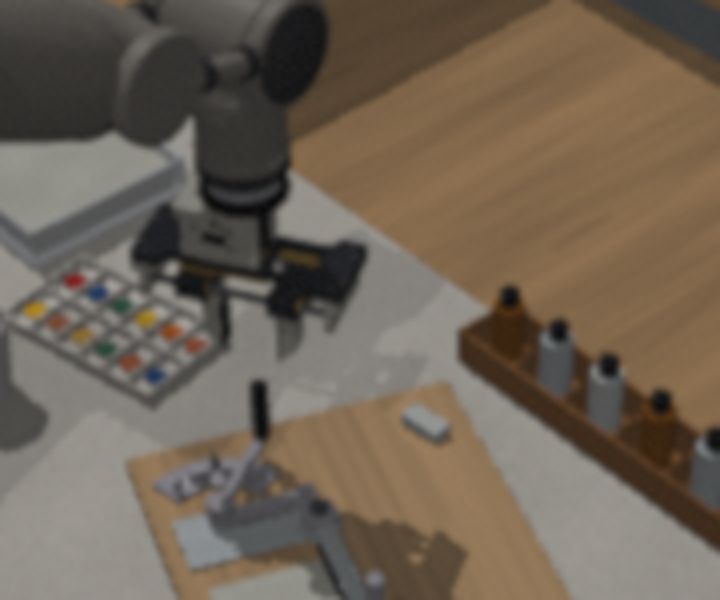

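The side view shows the knob at (260,410) centred below the open fingers (215/290, 340). Both are aligned, so I'll descend and grip.

Emit:
arm_command(
  increments=[
    {"dx":14,"dy":0.5,"dz":-1,"ax":0,"ay":0,"az":0},
    {"dx":14,"dy":0,"dz":0,"ax":0,"ay":0,"az":0},
    {"dx":14,"dy":0,"dz":0,"ax":0,"ay":0,"az":0},
    {"dx":14,"dy":0,"dz":0,"ax":0,"ay":0,"az":0},
    {"dx":14,"dy":0,"dz":0,"ax":0,"ay":0,"az":0},
    {"dx":12,"dy":0,"dz":0,"ax":0,"ay":0,"az":0},
    {"dx":0,"dy":0,"dz":0,"ax":0,"ay":0,"az":0},
    {"dx":0,"dy":0,"dz":0,"ax":0,"ay":0,"az":0},
  ],
)

```text
t: 4.2
ee_pos: [0.6302, 0.2028, 0.0747]
ee_rot: [-0.563, 1.57, 3.106]
contact_force: [0.6, -0.2, -0.3]
opening: 0.05
```

Emit:
arm_command(
  increments=[
    {"dx":0,"dy":0,"dz":0,"ax":0,"ay":0,"az":0},
    {"dx":0,"dy":0,"dz":0,"ax":0,"ay":0,"az":0},
    {"dx":0,"dy":0,"dz":0,"ax":0,"ay":0,"az":0},
    {"dx":0,"dy":0,"dz":0,"ax":0,"ay":0,"az":0},
    {"dx":0,"dy":0,"dz":0,"ax":0,"ay":0,"az":0},
    {"dx":0,"dy":0,"dz":0,"ax":0,"ay":0,"az":0},
    {"dx":0,"dy":0,"dz":0,"ax":0,"ay":0,"az":0},
    {"dx":0,"dy":0,"dz":0,"ax":0,"ay":0,"az":0},
  ],
  jaw=10,
  newtons=25,
)

```text
t: 4.87
ee_pos: [0.6303, 0.2031, 0.0751]
ee_rot: [-2.835, 1.57, 0.833]
contact_force: [-0.4, 0.9, 2.0]
opening: 0.0173
```

Run:
```python
from h import *
s,R=st()
# where along jaw: estimated lever angle / knob
print(s['ee_pos'][:2]-LP, np.degrees(np.arctan2(*(s['ee_pos'][:2]-LP)[::-1])))
for n in("top","side"):
    a=env.read_camera(n)
    x,y=(160,130) if n=='top' else (190,120)
    cv2.imwrite(f"pics/{n}2.png",cv2.resize(a[y:y+150,x:x+180],None,fx=4,fy=4,interpolation=2))
```

```text
t 4.87 pos [0.6303 0.2031 0.0751] x [ 0.0005  0.0005 -1.    ] yaw of jaw -59.8 F [-0.4033  0.9203  2.0008] open 0.017339252184955835 j [0.1959 0.7273 1.2962 0.0005 1.1176 1.2393]
[0.0837 0.048 ] 29.835806490791942
```

View pics/side2.png

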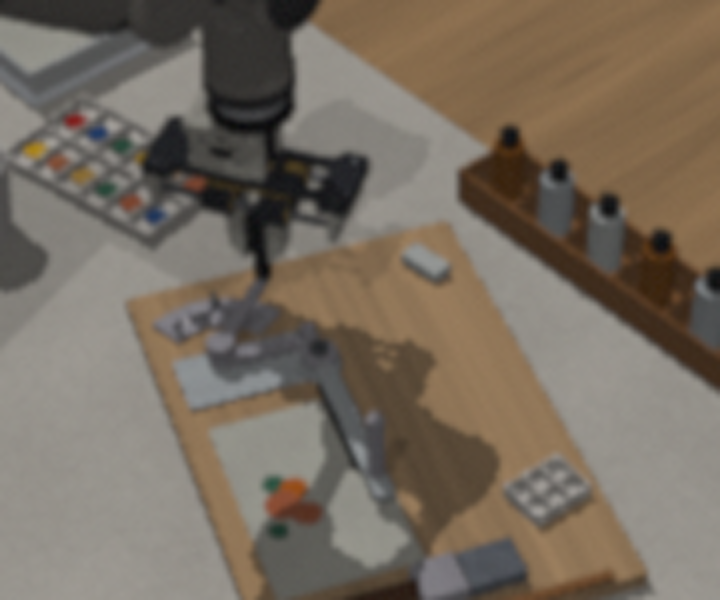

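Emit:
arm_command(
  increments=[
    {"dx":0,"dy":-2.97,"dz":0.05,"ax":-1.79,"ay":0,"az":0},
    {"dx":0,"dy":-2.97,"dz":0.05,"ax":-1.79,"ay":0,"az":0},
    {"dx":0,"dy":-2.97,"dz":0.05,"ax":-1.79,"ay":0,"az":0},
    {"dx":0,"dy":-2.97,"dz":0.05,"ax":-1.79,"ay":0,"az":0},
    {"dx":0,"dy":-2.97,"dz":0.05,"ax":-1.79,"ay":0,"az":0},
    {"dx":0,"dy":-2.97,"dz":0.05,"ax":-1.79,"ay":0,"az":0},
    {"dx":0,"dy":-2.97,"dz":0.05,"ax":-1.79,"ay":0,"az":0},
    {"dx":0,"dy":-2.97,"dz":0.05,"ax":-1.79,"ay":0,"az":0},
  ],
)

```text
t: 5.63
ee_pos: [0.617, 0.2221, 0.0752]
ee_rot: [2.68, 1.568, 0.316]
contact_force: [2.7, 2.4, 0.5]
opening: 0.0174
```

Run:
```python
from h import *
s,R=st();d=s['ee_pos'][:2]-LP
print(np.hypot(*d), np.degrees(np.arctan2(*d[::-1]))-29.84)
```

```text
t 5.63 pos [0.617  0.2221 0.0752] x [ 0.0031  0.001  -1.    ] yaw of jaw -45.4 F [2.7336 2.3871 0.4934] open 0.017364744199604064 j [0.2286 0.7149 1.3213 0.0003 1.1022 1.0209]
0.0971187492643606 13.740045563588357
```

Emit:
arm_command(
  increments=[
    {"dx":0,"dy":-2.97,"dz":0.05,"ax":-1.79,"ay":0,"az":0},
    {"dx":0,"dy":-2.97,"dz":0.05,"ax":-1.79,"ay":0,"az":0},
    {"dx":0,"dy":-2.97,"dz":0.05,"ax":-1.79,"ay":0,"az":0},
    {"dx":0,"dy":-2.97,"dz":0.05,"ax":-1.79,"ay":0,"az":0},
    {"dx":0,"dy":-2.97,"dz":0.05,"ax":-1.79,"ay":0,"az":0},
    {"dx":0,"dy":-2.97,"dz":0.05,"ax":-1.79,"ay":0,"az":0},
    {"dx":0,"dy":-2.97,"dz":0.05,"ax":-1.79,"ay":0,"az":0},
    {"dx":0,"dy":-2.97,"dz":0.05,"ax":-1.79,"ay":0,"az":0},
  ],
)

```text
t: 6.3
ee_pos: [0.5985, 0.2378, 0.0752]
ee_rot: [2.716, 1.566, 0.603]
contact_force: [5.5, 5.6, -0.8]
opening: 0.0173
```

Run:
```python
from h import *
s,R=st();d=s['ee_pos'][:2]-LP
print(np.hypot(*d), np.degrees(np.arctan2(*d[::-1]))-29.84)
for n in("top","side"):
    a=env.read_camera(n)
    x,y=(160,130) if n=='top' else (190,120)
    cv2.imwrite(f"pics/{n}3.png",cv2.resize(a[y:y+150,x:x+180],None,fx=4,fy=4,interpolation=2))
s,R=st();d=s['ee_pos'][:2]-LP
print(np.hypot(*d), np.degrees(np.arctan2(*d[::-1]))-29.84)
```

```text
t 6.3 pos [0.5985 0.2378 0.0752] x [ 0.0039  0.0027 -1.    ] yaw of jaw -31.06 F [ 5.52    5.5836 -0.8063] open 0.01729304054383593 j [0.2585 0.6949 1.362  0.0018 1.0803 0.7997]
0.09764673131360317 28.0408896442416
t 6.4 pos [0.5984 0.2379 0.0752] x [ 0.004   0.0024 -1.    ] yaw of jaw -31.06 F [ 4.7023  6.8588 -0.6048] open 0.017536591191488263 j [0.2587 0.6947 1.3622 0.0015 1.0802 0.8001]
0.09764504579223673 28.10020997142176
```

View pics/side3.png

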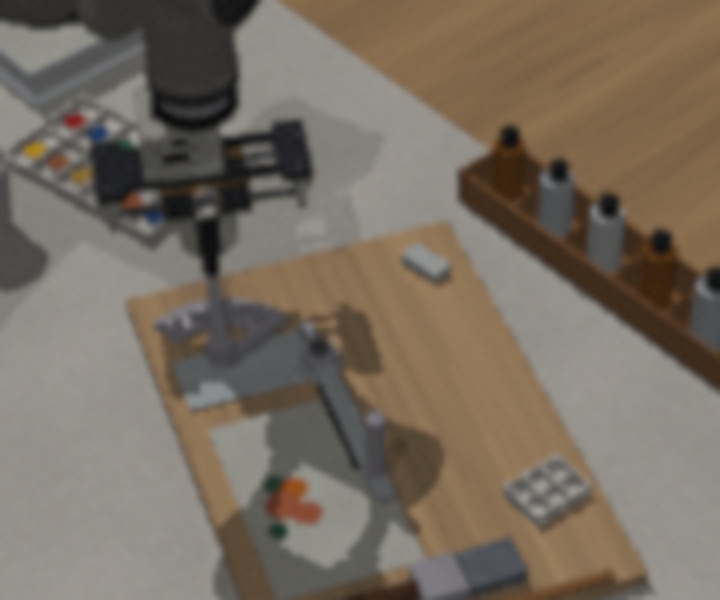

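Emit:
arm_command(
  increments=[
    {"dx":0,"dy":0,"dz":0,"ax":0,"ay":0,"az":0},
    {"dx":0,"dy":0,"dz":0,"ax":0,"ay":0,"az":0},
    {"dx":0,"dy":0,"dz":0,"ax":0,"ay":0,"az":0},
    {"dx":0,"dy":0,"dz":0,"ax":0,"ay":0,"az":0},
    {"dx":-10,"dy":0,"dz":0,"ax":0,"ay":0,"az":0},
    {"dx":-20,"dy":0,"dz":0,"ax":0,"ay":0,"az":0},
    {"dx":-30,"dy":0,"dz":0,"ax":0,"ay":0,"az":0},
    {"dx":-30,"dy":0,"dz":0,"ax":0,"ay":0,"az":0},
  ],
  jaw=45,
)

```text
t: 7.07
ee_pos: [0.5966, 0.2359, 0.1657]
ee_rot: [-0.746, 1.569, -2.861]
contact_force: [0.4, 0.2, -0.1]
opening: 0.0448
```

Run:
```python
from h import *
a0=np.radians(-21.4-90)
PO=AP+.15*np.array([np.cos(a0),np.sin(a0)]);print(PO)
to([*PO,.165],-21.4)
```

```text
[ 0.5532 -0.0474]
t 7.07 pos [0.5966 0.2359 0.1657] x [-0.0018 -0.0005 -1.    ] yaw of jaw -31.17 F [ 0.4138  0.183  -0.0622] open 0.04481271648979172 j [ 0.2572  0.6055  1.2615 -0.      1.2763  0.8013]
shift mm [  0.9 109.4 264.9] turn deg [-9.77  0.07  0.08]
```

Emit:
arm_command(
  increments=[
    {"dx":0,"dy":13.6,"dz":32.8,"ax":0,"ay":0,"az":0},
    {"dx":0,"dy":13.6,"dz":32.8,"ax":0,"ay":0,"az":0},
    {"dx":0,"dy":13.6,"dz":32.8,"ax":0,"ay":0,"az":0},
    {"dx":0,"dy":13.6,"dz":32.8,"ax":0,"ay":0,"az":0},
    {"dx":0,"dy":13.6,"dz":32.8,"ax":0,"ay":0,"az":0},
    {"dx":0,"dy":13.6,"dz":32.8,"ax":0,"ay":0,"az":0},
    {"dx":0,"dy":13.6,"dz":32.8,"ax":0,"ay":0,"az":0},
    {"dx":0,"dy":13.6,"dz":32.8,"ax":0,"ay":0,"az":0},
  ],
)

```text
t: 7.73
ee_pos: [0.554, -0.0463, 0.1657]
ee_rot: [1.891, 1.57, -0.224]
contact_force: [1.5, -0.7, 0.3]
opening: 0.0449
```

Emit:
arm_command(
  increments=[
    {"dx":0,"dy":0,"dz":0,"ax":-4.9,"ay":0,"az":0},
    {"dx":0,"dy":0,"dz":0,"ax":-4.9,"ay":0,"az":0},
    {"dx":0,"dy":0,"dz":0,"ax":0,"ay":0,"az":0},
    {"dx":0,"dy":0,"dz":0,"ax":0,"ay":0,"az":0},
    {"dx":0,"dy":0,"dz":0,"ax":0,"ay":0,"az":0},
    {"dx":0,"dy":0,"dz":0,"ax":0,"ay":0,"az":0},
    {"dx":0,"dy":0,"dz":0,"ax":0,"ay":0,"az":0},
    {"dx":0,"dy":0,"dz":0,"ax":0,"ay":0,"az":0},
  ],
)

```text
t: 8.4
ee_pos: [0.5545, -0.0442, 0.1647]
ee_rot: [-2.485, 1.571, 1.855]
contact_force: [-0.1, 0.7, -0.2]
opening: 0.0452
```

Run:
```python
from h import *
to([.554,-.045,.072],-21.4)
for n in("top","side"):
    a=env.read_camera(n)
    cv2.imwrite(f"pics/{n}4f.png",a)
    x,y=(160,130) if n=='top' else (190,120)
    cv2.imwrite(f"pics/{n}4.png",cv2.resize(a[y:y+150,x:x+180],None,fx=4,fy=4,interpolation=2))
```

```text
t 8.4 pos [ 0.5545 -0.0442  0.1647] x [-0.      0.0001 -1.    ] yaw of jaw -21.36 F [-0.149   0.6823 -0.1612] open 0.0452297750429582 j [-0.2173  0.4541  1.5299  0.0001  1.1577  0.1554]
shift mm [92.7 -0.2  0.9] turn deg [ 0.04 -0.    0.  ]
```

View pics/side4.png

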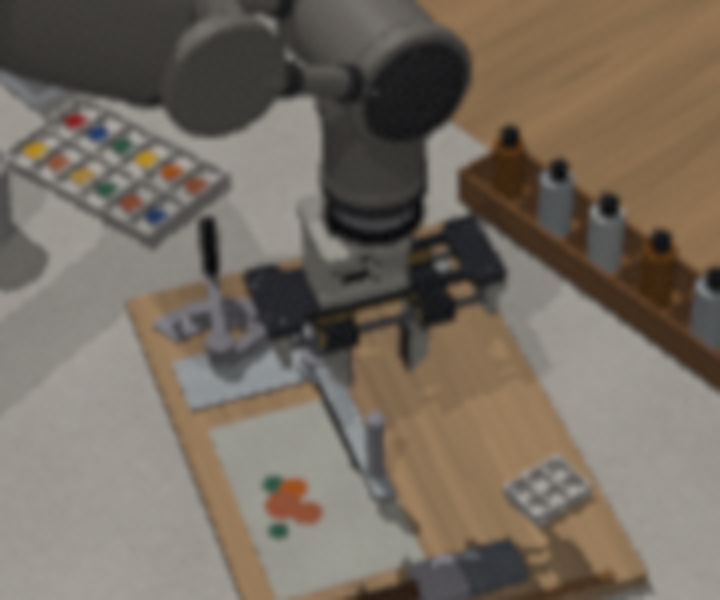

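View pics/top4.png

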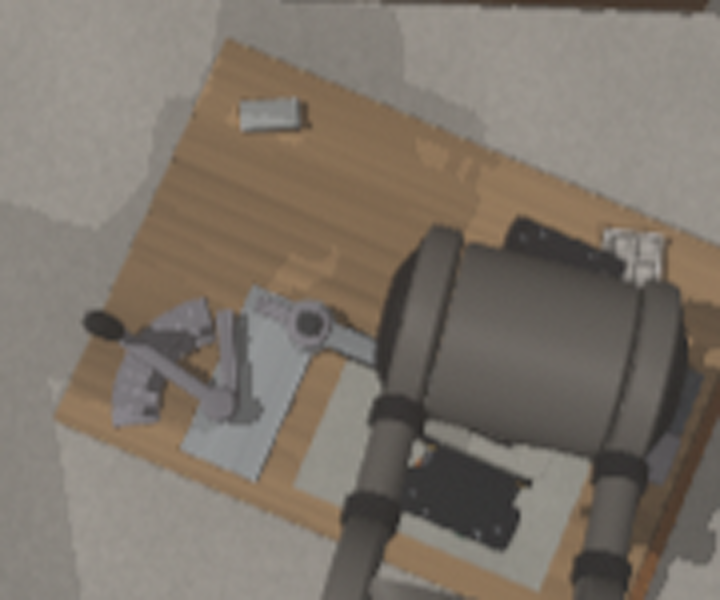

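Run:
```python
from h import *
k,r=tri([160+98/4,130+322/4],[190+208/4,120+222/4]);d=k[:2]-LP
print(k,r,np.hypot(*d),np.degrees(np.arctan2(*d[::-1]))-29.84)
u=proj('side',[*k[:2],.108])
for a in(.42,.5,.6):
  th=np.radians(29.84)+a;X=[*(LP+.0965*np.array([np.cos(th),np.sin(th)])),.108];print(a,(proj('top',X)-[160,130])*4,(proj('side',X)-[190,120])*4)
```

```text
[0.5979 0.2345 0.1083] [ 0.3331 -0.4137 -0.688   0.0152] 0.09457377677459848 27.29220383176035
0.42 [101.9471 312.5618] [211.1553 220.3982]
0.5 [ 95.2614 321.5328] [202.5452 221.1718]
0.6 [ 87.9343 333.439 ] [191.8823 222.7788]
```

Emit:
arm_command(
  increments=[
    {"dx":12,"dy":0,"dz":0.5,"ax":0,"ay":0,"az":0},
    {"dx":12,"dy":0,"dz":0,"ax":0,"ay":0,"az":0},
    {"dx":12,"dy":0,"dz":0,"ax":0,"ay":0,"az":0},
    {"dx":12,"dy":0,"dz":0,"ax":0,"ay":0,"az":0},
    {"dx":12,"dy":0,"dz":0,"ax":0,"ay":0,"az":0},
    {"dx":12,"dy":0,"dz":0,"ax":0,"ay":0,"az":0},
    {"dx":12,"dy":0,"dz":0,"ax":0,"ay":0,"az":0},
    {"dx":8,"dy":0,"dz":0,"ax":0,"ay":0,"az":0},
  ],
)

```text
t: 9.17
ee_pos: [0.5539, -0.0449, 0.0715]
ee_rot: [-1.454, 1.569, 2.886]
contact_force: [0.2, 0.9, -0.1]
opening: 0.0451
```

Emit:
arm_command(
  increments=[
    {"dx":0,"dy":0,"dz":0,"ax":0,"ay":0,"az":0},
    {"dx":0,"dy":0,"dz":0,"ax":0,"ay":0,"az":0},
    {"dx":0,"dy":0,"dz":0,"ax":0,"ay":0,"az":0},
    {"dx":0,"dy":0,"dz":0,"ax":0,"ay":0,"az":0},
    {"dx":0,"dy":0,"dz":0,"ax":0,"ay":0,"az":0},
    {"dx":0,"dy":0,"dz":0,"ax":0,"ay":0,"az":0},
    {"dx":0,"dy":0,"dz":0,"ax":0,"ay":0,"az":0},
    {"dx":0,"dy":0,"dz":0,"ax":0,"ay":0,"az":0},
  ],
  jaw=8,
  newtons=35,
)

```text
t: 9.83
ee_pos: [0.5541, -0.0449, 0.0733]
ee_rot: [-2.08, 1.571, 2.259]
contact_force: [-2.2, 0.7, 6.3]
opening: 0.0151
```

Run:
```python
from h import *
s,R=st();d=s['ee_pos'][:2]-AP
print(np.hypot(*d), np.degrees(np.arctan2(*d[::-1])))
```

```text
t 9.83 pos [ 0.5541 -0.0449  0.0733] x [-0.0001  0.0001 -1.    ] yaw of jaw -21.35 F [-2.2162  0.655   6.2838] open 0.015120126159322131 j [-0.2188  0.5625  1.633   0.0001  0.9463  0.1538]
0.14737971471727926 -111.41275209088349
```

Emit:
arm_command(
  increments=[
    {"dx":0,"dy":5.2,"dz":-0.1,"ax":-2,"ay":0,"az":0},
    {"dx":0,"dy":5.2,"dz":-0.1,"ax":-2,"ay":0,"az":0},
    {"dx":0,"dy":5.2,"dz":-0.1,"ax":-2,"ay":0,"az":0},
    {"dx":0,"dy":5.2,"dz":-0.1,"ax":-2,"ay":0,"az":0},
    {"dx":0,"dy":5.2,"dz":-0.1,"ax":-2,"ay":0,"az":0},
    {"dx":0,"dy":5.2,"dz":-0.1,"ax":-2,"ay":0,"az":0},
    {"dx":0,"dy":5.2,"dz":-0.1,"ax":-2,"ay":0,"az":0},
    {"dx":0,"dy":5.2,"dz":-0.1,"ax":-2,"ay":0,"az":0},
  ],
)

```text
t: 10.5
ee_pos: [0.5946, -0.0545, 0.0733]
ee_rot: [-1.989, 1.57, 2.632]
contact_force: [-3.0, 0.7, 5.9]
opening: 0.015
```

Run:
```python
from h import *
s,R=st();d=s['ee_pos'][:2]-AP
print(np.hypot(*d), np.degrees(np.arctan2(*d[::-1]))+111.4, 'tool frame F',R.T@s['contact_force'])
```

```text
t 10.5 pos [ 0.5946 -0.0545  0.0733] x [-0.0004  0.0002 -1.    ] yaw of jaw -5.27 F [-3.008   0.6576  5.9227] open 0.015013034547390284 j [-0.2197  0.625   1.509   0.0001  1.008  -0.1278]
0.14736533403530547 16.221875270284542 tool frame F [-5.9213 -3.058  -0.3797]
```

Emit:
arm_command(
  increments=[
    {"dx":0,"dy":5.2,"dz":-0.1,"ax":-2,"ay":0,"az":0},
    {"dx":0,"dy":5.2,"dz":-0.1,"ax":-2,"ay":0,"az":0},
    {"dx":0,"dy":5.2,"dz":-0.1,"ax":-2,"ay":0,"az":0},
    {"dx":0,"dy":5.2,"dz":-0.1,"ax":-2,"ay":0,"az":0},
    {"dx":0,"dy":5.2,"dz":-0.1,"ax":-2,"ay":0,"az":0},
    {"dx":0,"dy":5.2,"dz":-0.1,"ax":-2,"ay":0,"az":0},
    {"dx":0,"dy":5.2,"dz":-0.1,"ax":-2,"ay":0,"az":0},
    {"dx":0,"dy":5.2,"dz":-0.1,"ax":-2,"ay":0,"az":0},
  ],
)

```text
t: 11.17
ee_pos: [0.6358, -0.0527, 0.0733]
ee_rot: [-1.635, 1.57, -3.018]
contact_force: [-5.4, -1.8, 6.9]
opening: 0.0153
```

Emit:
arm_command(
  increments=[
    {"dx":0,"dy":5.2,"dz":-0.1,"ax":-2,"ay":0,"az":0},
    {"dx":0,"dy":5.2,"dz":-0.1,"ax":-2,"ay":0,"az":0},
    {"dx":0,"dy":5.2,"dz":-0.1,"ax":-2,"ay":0,"az":0},
    {"dx":0,"dy":5.2,"dz":-0.1,"ax":-2,"ay":0,"az":0},
    {"dx":0,"dy":5.2,"dz":-0.1,"ax":-2,"ay":0,"az":0},
    {"dx":0,"dy":5.2,"dz":-0.1,"ax":-2,"ay":0,"az":0},
    {"dx":0,"dy":5.2,"dz":-0.1,"ax":-2,"ay":0,"az":0},
    {"dx":0,"dy":5.2,"dz":-0.1,"ax":-2,"ay":0,"az":0},
  ],
)

```text
t: 11.83
ee_pos: [0.6751, -0.0399, 0.0734]
ee_rot: [-1.175, 1.57, -2.28]
contact_force: [-4.8, -2.8, 5.0]
opening: 0.0153
```

Run:
```python
from h import *
s,R=st();d=s['ee_pos'][:2]-AP
print(np.hypot(*d), np.degrees(np.arctan2(*d[::-1]))+111.4, 'tool frame F',R.T@s['contact_force'])
```

```text
t 11.83 pos [ 0.6751 -0.0399  0.0734] x [-0.0008 -0.0009 -1.    ] yaw of jaw 26.7 F [-4.7944 -2.7792  4.9774] open 0.015261923863881687 j [-0.1718  0.754   1.2466 -0.0011  1.1416 -0.6373]
0.14833818814187222 48.35593449385199 tool frame F [-4.9714 -5.5372  0.3308]
```

Emit:
arm_command(
  increments=[
    {"dx":0,"dy":5.2,"dz":-0.1,"ax":-2,"ay":0,"az":0},
    {"dx":0,"dy":5.2,"dz":-0.1,"ax":-2,"ay":0,"az":0},
    {"dx":0,"dy":5.2,"dz":-0.1,"ax":-2,"ay":0,"az":0},
    {"dx":0,"dy":5.2,"dz":-0.1,"ax":-2,"ay":0,"az":0},
    {"dx":0,"dy":5.2,"dz":-0.1,"ax":-2,"ay":0,"az":0},
    {"dx":0,"dy":5.2,"dz":-0.1,"ax":-2,"ay":0,"az":0},
    {"dx":0,"dy":2.6,"dz":-0.1,"ax":-1,"ay":0,"az":0},
    {"dx":0,"dy":0,"dz":0,"ax":0,"ay":0,"az":0},
  ],
)

```text
t: 12.5
ee_pos: [0.7038, -0.0219, 0.0734]
ee_rot: [-0.533, 1.569, -1.411]
contact_force: [-3.8, -4.3, 5.9]
opening: 0.0151
```

Run:
```python
from h import *
s,R=st();d=s['ee_pos'][:2]-AP
print(np.hypot(*d), np.degrees(np.arctan2(*d[::-1]))+111.4, 'tool frame F',R.T@s['contact_force'])
```

```text
t 12.5 pos [ 0.7038 -0.0219  0.0734] x [ 0.0003 -0.0019 -1.    ] yaw of jaw 39.67 F [-3.8203 -4.2577  5.8741] open 0.015085475558897285 j [-0.1389  0.8028  1.1454 -0.0019  1.1929 -0.8305]
0.14908789062311695 61.42919945010467 tool frame F [-5.8673 -5.6641  0.8485]
```

Emit:
arm_command(
  increments=[
    {"dx":0,"dy":1,"dz":0,"ax":-0.4,"ay":0,"az":0},
    {"dx":0,"dy":1,"dz":0,"ax":-0.4,"ay":0,"az":0},
    {"dx":0,"dy":1,"dz":0,"ax":-0.4,"ay":0,"az":0},
    {"dx":0,"dy":1,"dz":0,"ax":-0.4,"ay":0,"az":0},
    {"dx":0,"dy":0,"dz":0,"ax":0,"ay":0,"az":0},
    {"dx":0,"dy":0,"dz":0,"ax":0,"ay":0,"az":0},
    {"dx":0,"dy":0,"dz":0,"ax":0,"ay":0,"az":0},
    {"dx":0,"dy":0,"dz":0,"ax":0,"ay":0,"az":0},
  ],
)

```text
t: 13.17
ee_pos: [0.7065, -0.0197, 0.0734]
ee_rot: [-0.711, 1.569, -1.564]
contact_force: [-3.6, -3.7, 5.2]
opening: 0.0153
```

Run:
```python
from h import *
s,R=st();d=s['ee_pos'][:2]-AP
print(np.hypot(*d), np.degrees(np.arctan2(*d[::-1]))+111.4, 'tool frame F',R.T@s['contact_force'])
```

```text
t 13.17 pos [ 0.7065 -0.0197  0.0734] x [ 0.     -0.0018 -1.    ] yaw of jaw 41.17 F [-3.5615 -3.7168  5.2158] open 0.015279563529963304 j [-0.1353  0.8077  1.135  -0.0019  1.1987 -0.8532]
0.14917050774388543 62.763837078829965 tool frame F [-5.2092 -5.1338  0.4601]
```

Emit:
arm_command(
  increments=[
    {"dx":0,"dy":0.7,"dz":0,"ax":-0.27,"ay":0,"az":0},
    {"dx":0,"dy":0.7,"dz":0,"ax":-0.27,"ay":0,"az":0},
    {"dx":0,"dy":0.7,"dz":0,"ax":-0.27,"ay":0,"az":0},
    {"dx":0,"dy":0.7,"dz":0,"ax":-0.27,"ay":0,"az":0},
    {"dx":0,"dy":0,"dz":0,"ax":0,"ay":0,"az":0},
    {"dx":0,"dy":0,"dz":0,"ax":0,"ay":0,"az":0},
    {"dx":0,"dy":0,"dz":0,"ax":0,"ay":0,"az":0},
    {"dx":0,"dy":0,"dz":0,"ax":0,"ay":0,"az":0},
  ],
)

```text
t: 13.83
ee_pos: [0.7086, -0.0178, 0.0734]
ee_rot: [-0.719, 1.569, -1.553]
contact_force: [-3.5, -4.8, 5.0]
opening: 0.0151
```

Run:
```python
from h import *
s,R=st();d=s['ee_pos'][:2]-AP
print(np.hypot(*d), np.degrees(np.arctan2(*d[::-1]))+111.4, 'tool frame F',R.T@s['contact_force'])
```

```text
t 13.83 pos [ 0.7086 -0.0178  0.0734] x [ 0.     -0.0018 -1.    ] yaw of jaw 42.25 F [-3.5256 -4.8497  4.9634] open 0.015099163739229423 j [-0.1324  0.8115  1.1271 -0.0019  1.2027 -0.8691]
0.14922073582796272 63.832633426715596 tool frame F [-4.9547 -5.8764  1.2259]
```

Emit:
arm_command(
  increments=[
    {"dx":0,"dy":0.7,"dz":0,"ax":-0.27,"ay":0,"az":0},
    {"dx":0,"dy":0.7,"dz":0,"ax":-0.27,"ay":0,"az":0},
    {"dx":0,"dy":0.7,"dz":0,"ax":-0.27,"ay":0,"az":0},
    {"dx":0,"dy":0.7,"dz":0,"ax":-0.27,"ay":0,"az":0},
    {"dx":0,"dy":0,"dz":0,"ax":0,"ay":0,"az":0},
    {"dx":0,"dy":0,"dz":0,"ax":0,"ay":0,"az":0},
    {"dx":0,"dy":0,"dz":0,"ax":0,"ay":0,"az":0},
    {"dx":0,"dy":0,"dz":0,"ax":0,"ay":0,"az":0},
  ],
)

```text
t: 14.5
ee_pos: [0.71, -0.0165, 0.0734]
ee_rot: [-1.291, 1.568, -2.105]
contact_force: [-6.5, -6.2, 5.6]
opening: 0.0151
```

Run:
```python
from h import *
s,R=st();d=s['ee_pos'][:2]-AP
print(np.hypot(*d), np.degrees(np.arctan2(*d[::-1]))+111.4, 'tool frame F',R.T@s['contact_force'])
for n in("top","side"):
    a=env.read_camera(n)
    cv2.imwrite(f"pics/{n}5f.png",a)
    x,y=(160,130) if n=='top' else (190,120)
    cv2.imwrite(f"pics/{n}5.png",cv2.resize(a[y:y+150,x:x+180],None,fx=4,fy=4,interpolation=2))
```

```text
t 14.5 pos [ 0.71   -0.0165  0.0734] x [-0.0015 -0.0025 -1.    ] yaw of jaw 43.32 F [-6.5094 -6.1827  5.6098] open 0.015066326242387478 j [-0.1298  0.815   1.1198 -0.0029  1.2079 -0.8848]
0.1492390612734502 64.57470982209941 tool frame F [-5.5843 -8.9934  0.0372]
```

View pics/side5.png

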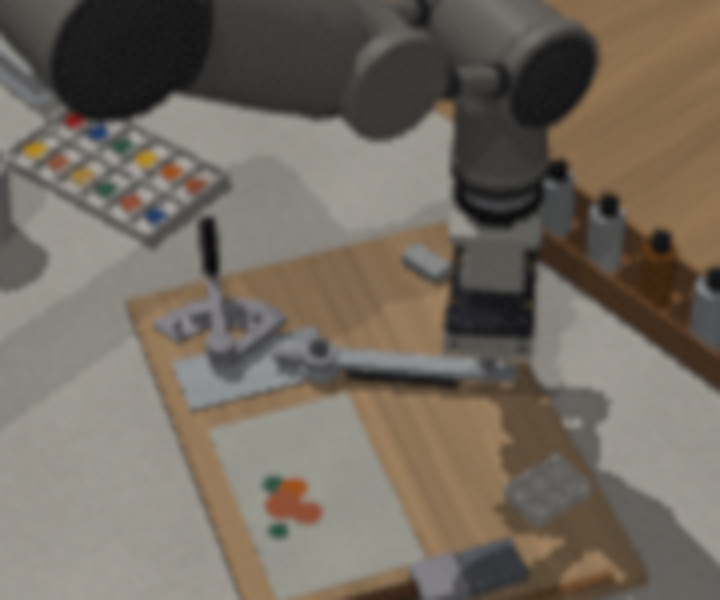

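View pics/top5.png

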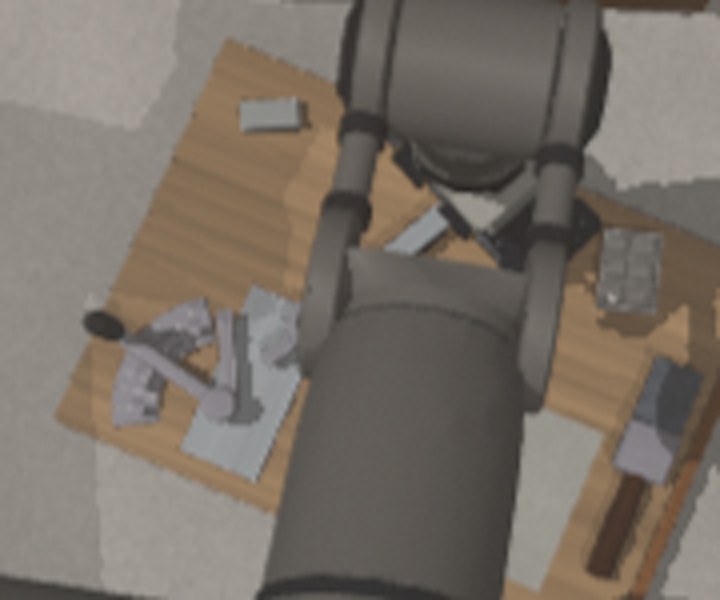

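Emit:
arm_command(
  increments=[
    {"dx":0,"dy":0.7,"dz":0,"ax":0,"ay":0,"az":0},
    {"dx":0,"dy":0.7,"dz":0,"ax":0,"ay":0,"az":0},
    {"dx":0,"dy":0,"dz":0,"ax":0,"ay":0,"az":0},
    {"dx":0,"dy":0,"dz":0,"ax":0,"ay":0,"az":0},
    {"dx":0,"dy":0,"dz":0,"ax":0,"ay":0,"az":0},
    {"dx":0,"dy":0,"dz":0,"ax":0,"ay":0,"az":0},
    {"dx":0,"dy":0,"dz":0,"ax":0,"ay":0,"az":0},
    {"dx":0,"dy":0,"dz":0,"ax":0,"ay":0,"az":0},
  ],
)

```text
t: 15.27
ee_pos: [0.7102, -0.0164, 0.0733]
ee_rot: [-1.552, 1.566, -2.367]
contact_force: [-9.1, -7.8, 7.1]
opening: 0.0149
```

Run:
```python
from h import *
s,R=st();d=s['ee_pos'][:2]-AP
print(np.hypot(*d), np.degrees(np.arctan2(*d[::-1]))+111.4, 'tool frame F',R.T@s['contact_force'])
```

```text
t 15.27 pos [ 0.7102 -0.0164  0.0733] x [-0.0036 -0.0035 -1.    ] yaw of jaw 43.3 F [-9.0614 -7.8058  7.0672] open 0.014880465442714097 j [-0.1291  0.8166  1.1167 -0.0042  1.2114 -0.8834]
0.1492663756725338 64.64589741588809 tool frame F [ -7.0071 -11.9833  -0.5331]
```

```bash
python3 -c "
from cell import env
print(env.sign_off())"
```

```text
the job is handed in; nothing more can be done
None
```

I threw the lock lever into the marked notch, swung the clamp arm to its stop, and handed the job in at about 15 s with the post still gripped there.

- **Lock lever:** I gripped the knob, moved it about 0.49 rad and released it. Afterwards I measured it at about 0.48 rad, which is within the 0.08 rad catch of the 0.5 notch. The knob looked unmoved in the last pictures. The arm then swung well past its 0.13 rad locked limit, so the lock was off.
- **Clamp arm:** I gripped the post with 35 N and swung it until it stopped. The last 1.4 mm I commanded moved it only about 0.15 mm, and the push rose from 9 to 12 N. The gripper opening stayed at about 15 mm, so the post was still held.
- **Disagreement:** I measured the arm at 64.6° (1.13 rad), against 63° (1.1 rad) stated for the stop. I put this down to about 2 mm of error in my pivot estimate.
- **Loose things:** The eraser, tin and brush look unmoved in the last close-up pictures, and so does the part of the palette in view. I didn't recheck the ink bottle and tape roll, which were well away from the path, or the water jar, which the tool passed above.

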